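# Open the dial lock on the sample box and present its shackle

### The arm

A 6-joint arm with a two-finger parallel gripper is mounted at the origin on a cart in front of the work surface, level with it; the furniture and walls round the work are solid. World frame = base frame: x ahead of the robot, y to its left, z up, the work surface at z = 0. Lengths are in m, angles in rad, forces in N, time in s.
With the tool pointing down it reaches from about 0.3 to 0.775 m from the base axis. Payload 14.6 kg.
Tool frame: the origin (TCP) lies between the finger pads; the fingertips stand 8 mm ahead of it and the grasp point (between the pads) lies 11 mm behind it (ctrl.tip_reach is the distance from the TCP to the fingertips, in m); y points along the fingers, z is the direction in which the jaws open and shut, and the axes are right-handed (so a half turn about y gives the same grasp; the last joint's range is limited). The gripper opens to 94 mm and grips with 3 to 60 N. Pads are 16 mm wide; open, the fingers measure 119 mm over their backs; the gripper's body (75 mm by 177 mm) begins 78 mm behind the grasp point.
Start: joints at [-1.367, 0.3, 1.521, -0, 1.321, -0.067], TCP at [0.147, -0.53, 0.213] pointing down, gripper open.
Joint ranges: [-3.03, 3.03], [-0.79, 2.21], [0.23, 2.52], [-1.04, 4.18], [0, 3.07], [-2.55, 2.55]. Speed limits (rad/s): [2.22, 2.22, 2.57, 3.14, 3.14, 3.14].

### API

Orientations are given as [roll, pitch, yaw] about the fixed x, y, z axes, in that order (R = Rz(yaw) Ry(pitch) Rx(roll)).
In Python, from station import ctrl gives the robot as it stands.
- The arm moves only by the tool play_rows, never from a script. Its arguments are lists of equal length, an entry for each row: "twist": the turn, a rotation vector about the world's x, y, z as a fraction of full scale, a list of three; "travel": the shift along the world's x, y, z as a fraction of full scale, a list of three; "grip": the gripper's target within -1 to 1 (shut at 1, half-way at 0, fully open at -1). A call has 1 to 12 rows; each row shifts and turns the commanded pose from where the row before left it; what a row does not reach is not made up. Full scale, the value 1, is 5 cm for a shift and 90 degrees for a turn. A row lasts 1/10 s, in which the tool goes at most 50 mm and 8.59 degrees, less where a joint would pass 70% of its speed; a pose out of reach is approached as far as the arm can. A call with a number of a shift or a turn outside -1 to 1 is refused whole. A call with a gripper value outside its range is refused whole. The fingers move at their own pace and stop on an object; "force" is the grip in N (left out, the last holds). Time passes only in rows, so rows that do not move let the fingers close. It gives the time, the measured TCP pose, the force and the opening at its end, in the units of the state.
- ctrl.get_obs(): the state, without advancing time (a new reading comes with each control period).
- ctrl.camera(name): name is "side" or "top" or "wrist"; returns a dict with "img" (384x512x3 uint8, red, green, blue), "vfov" (degrees; the focal length in pixels is half the picture's height over the tangent of half this angle, whatever the lens; pixels are square), "cx", "cy" (the principal point, pixels), "rvec" (rotation vector, rad) and "tvec" (3), from world to camera coordinates, as OpenCV has them. Camera axes: x right, y down, z forward; pixel columns grow to the right and rows downward; lengths in m; the calibration is good to about 2 mm. A picture is of the moment at which its call begins. There is no depth.
- ctrl.hand_in(): hands the job in, once; it reports no verdict.
Trained networks look in a picture, given as the dict that the camera call returned (one of the last four; its "shot" number tells which), for a name from the list of things; names that differ only in an ending like _2 or _b are one class to them, and where a whole thing is asked for, a point or a joint stands for the part that bears it (a point fixed in the world has none). Each returns a list of dicts, best first, with "confidence" (0 to 1); they miss things now and then, are a little off and sometimes report something else, mostly with a low value. They report only what shows in the picture. A call takes as long as a camera call.
- ctrl.boxes_of(name, picture): "point" ([column, row] in pixels, amid what is visible of it).
- ctrl.trace(name, picture): "pixels" (384x512 bool, what is visible of it) and "point" ([column, row] in pixels, amid what is visible of it).
The state is a dict: "time_s": time; "qpos": joint angles; "joint_vel": joint speeds; "tau": joint torques, N m; "ee_pos": TCP position; "eef_rot": TCP orientation; "force": force on the tool from outside, world axes, zero at the start; "moment": the same for the moment, N m; "grip_width": finger opening in m.
Only numpy, scipy, OpenCV 4.12 (cv2) and the standard library are available. Lean on these libraries where they do the work, as an engineer would, in place of code of your own. Each camera call takes 0.05 s, during which the arm holds its last target.

### The job

Unlock the grey sample lock box: turn its dial clockwise through its clicks until the pointer has clicked into the notch marked by the raised bead, then take the shackle by its bow and pull it straight up out of the box. Finish while still holding the shackle up in the gripper, upright, about 12 cm higher than where it sat, with the dial left at the bead; do not let go of it or put it down, and leave the other things on the bench alone.

Things in the scene. Friction and masses are not known exactly. Their poses are not given: they have to be found in the camera images.
- lock_box: fixed grey steel lock box, 130 (its x) x 200 (its y) x 62 mm high; origin at the centre of its underside; z up, front faces -x. On its flat top: the dial at x = 0, y = -38 mm, the shackle's bores at x = 0, y = +22 and +56 mm, and a flat steel hasp strap (16 mm wide, 3 mm high, along x) under the shackle's bow
- bead (a point): raised steel bead, 10 mm wide, on the box top on the +x side of the dial (42 mm from the dial's axis): marks the opening notch. Small flat ticks mark the seven other notches, 45 degrees apart
- dial (a joint): angle of the dial, counter-clockwise from above positive; 0 = pointer at the bead, bar along the box's x. Starts two or three notches away, near 1.57 or 2.36; notches every 0.785; a spring (about 0.06 N m) holds the dial in each and draws it to the nearest. Stops at -0.7 and 3.2. The shackle comes free only within about 0.15 of 0; elsewhere it rises 3 mm and is blocked
- dial_grip (a point): on the dial's upright axis, 86.5 mm above the bench. The dial: a round black disc, 60 mm wide, its top 8.5 mm above the box top; on it an upright pointer bar, 46 mm long (this point's x), 14 mm thick (its y), up to 33.5 mm above the box top (95.5 mm above the bench); a white line marks the pointing end (+x). The point turns with the dial
- shackle_bow (a point): centre of the shackle's bow, at the start 92 mm above the bench. The shackle: a loose steel U, about 120 g; a flat level bow 44 mm long (this point's y), 10 mm thick (its x, pinch it across this), 12 mm high, its underside 24 mm above the box top, on two 10 mm square legs 34 mm apart that reach 84 mm below this point, 54 mm into the box. z up
- shackle: the same shackle; origin between the feet of its legs, 84 mm below the bow's centre
- timer: bystander: digital bench timer, 64x68x18 mm, lying in front of the box
- tape: bystander: roll of white label tape, 55 mm wide, 13 mm high, lying in front of the box
- jar: bystander: white plastic jar, 43 mm wide, 82 mm high
- flask: bystander: conical glass flask, 68 mm wide, 109 mm high
- brown_bottle: bystander: slim brown bottle, 33 mm wide, 112 mm high
- tube: bystander: capped sample tube, 34 mm wide, 86 mm high
- cryo_carton: bystander: grey card freezer box, 69x68x44 mm
- petri: bystander: petri dish, 90 mm wide, 15 mm high

How it is judged:
On the way, in this order (a step that is already met when the one before it is completed fails the run):
1. the dial's pointer is in the bead's notch, the shackle still in the box (value of joint dial between -0.13 and 0.13 rad and z of shackle_bow in the frame of lock_box below 0.099 m), for 0.3 s.
2. the shackle is drawn out of the box and held up (height (world z) of shackle_bow above 0.18 m and contact force between the fingers and shackle above 1 N and contact force between shackle and lock_box below 0.1 N and angle between shackle_bow's own z axis and vertical below 0.35 rad), for 0.2 s.
At the end, for the whole second after the job is handed in: The shackle is held in the fingers (over 1 N), upright within 0.35 rad, its bow's centre more than 180 mm above the bench, not touching the box and still (under 0.05 m/s); the dial stands within 0.13 rad of the bead's notch (all of step 2 and value of joint dial between -0.13 and 0.13 rad and linear speed of shackle below 0.05 m/s); the arm keeps its last pose, push and grip.
It fails at once if another thing on the bench is moved by more than 25 mm (distance of any of timer, tape, jar, flask, brown_bottle, tube, cryo_carton, petri from where it was at the start of the episode above 0.025 m).
It also fails if it takes over 54 s, if anything falls off the work surface, if the arm or the gripper's body presses on something with over 40 N, if the wrist force passes 120 N, or if a joint passes its speed limit or range.

## Working session

There is one attempt and no reset: what is moved stays moved. The work goes in short steps, Python scripts to look and compute and a tool call to move; the robot and the scene stay as the last step left them, time stands still between calls to the robot, and variables do not carry over. Pictures are saved under pics/ and viewed, and the job is handed in when it is done.

Besides the shell and the picture viewer there is one more tool, called after ">>>" as name(argument=value, ...) on one line, values as JSON. play_rows: Moves the arm, as the interface text tells. Its arguments: {"type":"object","properties":{"twist":{"type":"array"},"travel":{"type":"array"},"grip":{"type":"array"},"force":{"type":"number"}},"required":["twist","travel","grip"]}

```bash
mkdir -p pics; cat > h.py <<'E'
import numpy as np, cv2
from station import ctrl
def K(c):
    f=c["img"].shape[0]/2/np.tan(np.radians(c["vfov"])/2)
    return np.array([[f,0,c["cx"]],[0,f,c["cy"]],[0,0,1.]])
def P(c):
    R=cv2.Rodrigues(np.array(c["rvec"],float))[0]
    return K(c)@np.c_[R,np.array(c["tvec"],float).reshape(3)]
def proj(c,X):
    p=P(c)@np.r_[X,1]; return p[:2]/p[2]
def onplane(c,uv,z):
    R=cv2.Rodrigues(np.array(c["rvec"],float))[0];t=np.array(c["tvec"],float).reshape(3)
    d=R.T@np.linalg.inv(K(c))@np.r_[uv,1];o=-R.T@t
    return o+d*(z-o[2])/d[2]
def tri(c1,u1,c2,u2):
    X=cv2.triangulatePoints(P(c1),P(c2),np.array(u1,float).reshape(2,1),np.array(u2,float).reshape(2,1));return (X[:3]/X[3]).ravel()
def save(c,n): cv2.imwrite("pics/"+n,c["img"][:,:,::-1])
E
python3 - <<'E'
from h import *
o=ctrl.get_obs();print(o["time_s"],o["ee_pos"],o["eef_rot"],o["grip_width"])
cs={}
for n in("top","side","wrist"):
    c=ctrl.camera(n);cs[n]=c;save(c,n+"0.png")
    for k in("lock_box","bead","dial","dial_grip","shackle_bow","shackle"):
        try:print(n,k,[(np.round(r["point"],1),round(r["confidence"],2)) for r in ctrl.boxes_of(k,c)][:3])
        except Exception as e:print(n,k,e)
import pickle;pickle.dump(cs,open("cs0.pkl","wb"))
E
```

```text
0.0 [ 0.14708723 -0.52970002  0.21287609] [-1.57198000e+00  5.88132443e-05 -2.87075441e+00] 0.09390024345423928
top lock_box [(array([288.2, 210.1]), 0.75), (array([161.4, 249.7]), 0.2)]
top bead [(array([289.7, 211. ]), 0.88)]
top dial [(array([300.8, 206.7]), 0.5)]
top dial_grip [(array([302.6, 206.7]), 0.59)]
top shackle_bow [(array([174.5, 204.4]), 0.65)]
top shackle [(array([281.3, 217.9]), 0.55)]
side lock_box [(array([317. , 290.4]), 0.58), (array([233.6, 234.5]), 0.56)]
side bead [(array([234.3, 232.8]), 0.74)]
side dial [(array([236.8, 226.9]), 0.84)]
side dial_grip [(array([237.5, 225.7]), 0.78)]
side shackle_bow [(array([228.2, 204.7]), 0.43)]
side shackle [(array([228.4, 204.9]), 0.5)]
wrist lock_box []
wrist bead []
wrist dial []
wrist dial_grip []
wrist shackle_bow []
wrist shackle []
```

View pics/top0.png

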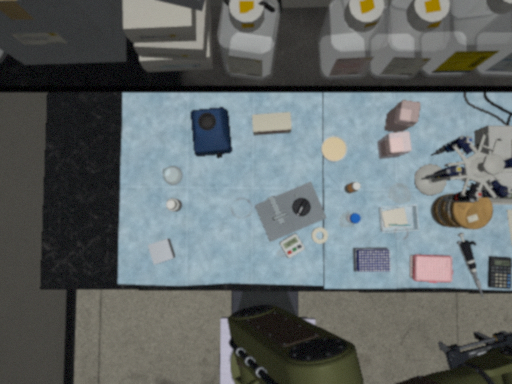

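View pics/side0.png

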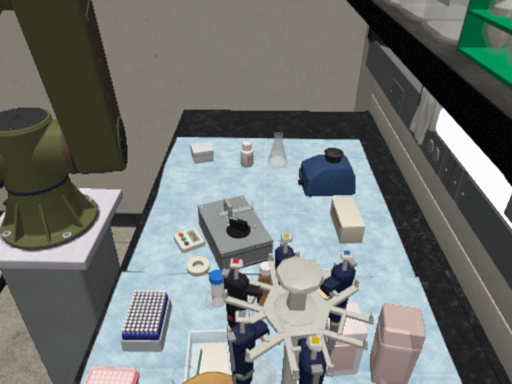

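```bash
python3 - <<'E'
from h import *
import pickle
cs=pickle.load(open("cs0.pkl","rb"))
cv2.imwrite("pics/t0z.png",cv2.resize(cs["top"]["img"][150:270,210:370,::-1],None,fx=5,fy=5,interpolation=cv2.INTER_CUBIC))
cv2.imwrite("pics/s0z.png",cv2.resize(cs["side"]["img"][180:300,160:320,::-1],None,fx=5,fy=5,interpolation=cv2.INTER_CUBIC))
for n in cs:
    c=cs[n];R=cv2.Rodrigues(np.array(c["rvec"]))[0];print(n,-R.T@np.array(c["tvec"]).ravel(),K(c)[0,0])
E
```

```text
top [0.47566403 0.02473674 1.342548  ] 393.5785489984243
side [ 0.57339862 -0.88852343  0.7108167 ] 415.6063405309065
wrist [ 0.22048619 -0.51052549  0.38356928] 332.6438602293349
```

View pics/t0z.png

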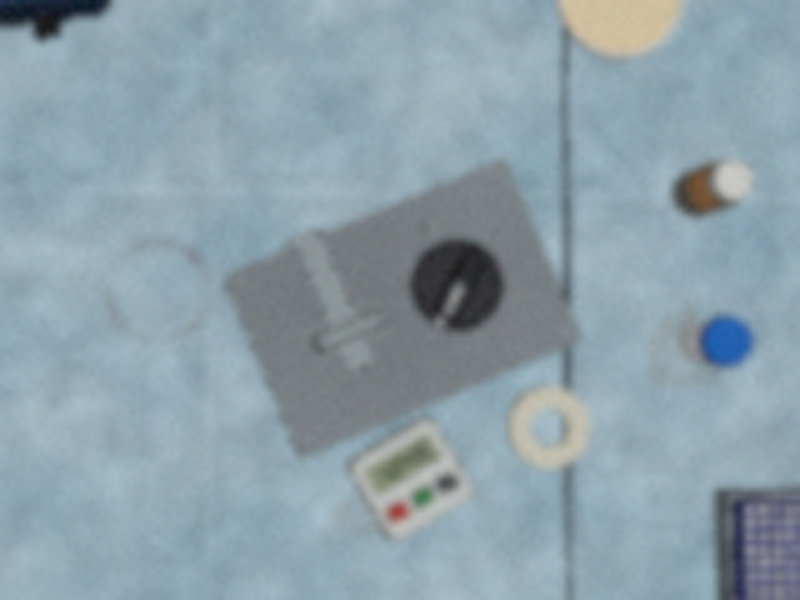

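View pics/s0z.png

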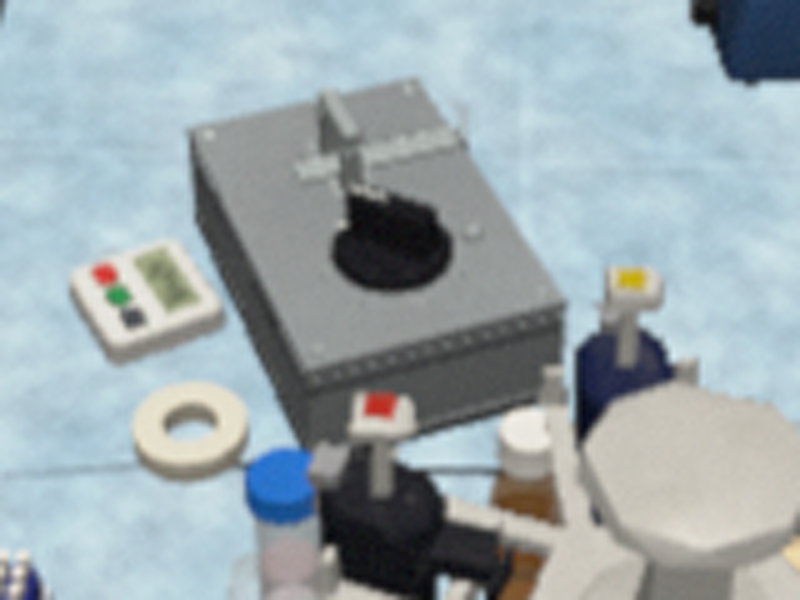

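The top view shows the box near (288,210), its pointer's white line toward the lower left, so about 2.36, three notches away. The side view shows the dial at about (237,227), the bead at (255,226) and the bow at (228,204). Next I'll estimate positions.

```bash
python3 - <<'E'
from h import *
import pickle
cs=pickle.load(open("cs0.pkl","rb"));t,s=cs["top"],cs["side"]
z=lambda a,o:(np.array(a)+0.0)/5-0.4+np.array(o)
T=lambda a:z(a,(210,150));S=lambda a:z(a,(160,180))
for n,a,b in [("bead",(425,226),(474,231)),("bow",(348,330),(338,113)),("bartop",(460,280),(392,205))]:
    print(n,tri(t,T(a),s,S(b)).round(4))
for n,a in [("c1",(228,280)),("c2",(502,162)),("c3",(578,335)),("c4",(303,455))]: print(n,onplane(t,T(a),0.062).round(4))
for n,a in [("c1",(417,80)),("c2",(562,303)),("c3",(305,378)),("c4",(192,130))]: print(n,onplane(s,S(a),0.062).round(4))
for n,a,zz in [("dialtop",(457,285),.0705),("bow",(348,330),.098),("bead",(425,226),.063)]:print(n,onplane(t,T(a),zz).round(4))
for n,a,zz in [("dialtop",(392,245),.0705),("bow",(338,113),.098),("bead",(474,231),.063)]:print(n,onplane(s,S(a),zz).round(4))
E
```

```text
bead [ 0.5613 -0.087   0.0593]
bow [ 0.4919 -0.0354  0.0928]
bartop [ 0.5235 -0.1065  0.0905]
c1 [0.5245 0.0413 0.062 ]
c2 [ 0.6022 -0.1369  0.062 ]
c3 [ 0.4899 -0.1857  0.062 ]
c4 [ 0.4113 -0.0079  0.062 ]
c1 [0.5287 0.0389 0.062 ]
c2 [ 0.6047 -0.1426  0.062 ]
c3 [ 0.4879 -0.197   0.062 ]
c4 [ 0.4122 -0.0103  0.062 ]
dialtop [ 0.5216 -0.1067  0.0705]
bow [ 0.4919 -0.0351  0.098 ]
bead [ 0.5602 -0.0867  0.063 ]
dialtop [ 0.523  -0.1124  0.0705]
bow [ 0.4926 -0.0426  0.098 ]
bead [ 0.5622 -0.0914  0.063 ]
```

>>> play_rows(twist=[[0,0,0.0885],[0,0,0.0885],[0,0,0.0885],[0,0,0.0885],[0,0,0.0885],[0,0,0.0885],[0,0,0.0885],[0,0,0.0885],[0,0,0.0885],[0,0,0.0885],[0,0,0.0885],[0,0,0.0885]], travel=[[0.2,0.2,0.4],[0.414,0.466,0.4],[0.414,0.466,0],[0.414,0.466,0],[0.414,0.466,0],[0.414,0.466,0],[0.414,0.466,0],[0.414,0.466,0],[0.414,0.466,0],[0.414,0.466,0],[0.414,0.466,0],[0.414,0.466,0]], grip=[-1,-0.5,0,0,0,0,0,0,0,0,0,0])

```text
time_s: 2.25
ee_pos: [0.3855, -0.2626, 0.2536]
eef_rot: [-1.571, -0.0, -1.197]
force: [-0.5, -1.0, 0.5]
grip_width: 0.0468
```

>>> play_rows(twist=[[0,0,0.0885],[0,0,0.0885],[0,0,0.0885],[0,0,0.0885],[0,0,0.0885],[0,0,0.0885],[0,0,0],[0,0,0]], travel=[[0.414,0.466,0],[0.414,0.466,0],[0.414,0.466,0],[0.414,0.466,0],[0.414,0.466,0],[0.414,0.466,0],[0.2,0.2,0],[0,0,0]], grip=[0,0,0,0,0,0,0,0])

```text
time_s: 3.05
ee_pos: [0.5195, -0.1131, 0.2531]
eef_rot: [-1.571, 0.0, -0.37]
force: [-0.6, 0.2, -0.2]
grip_width: 0.0473
```

```bash
python3 - <<'E'
from h import *
import pickle
o=ctrl.get_obs();print(o["time_s"],o["ee_pos"],o["eef_rot"],o["qpos"],o["grip_width"],o["force"])
c=ctrl.camera("wrist");cv2.imwrite("pics/w1.png",cv2.resize(c["img"][:,:,::-1],(800,600)))
pickle.dump(c,open("w1.pkl","wb"))
for k in("lock_box","bead","dial","dial_grip","shackle_bow","shackle"):
    print(k,[(np.round(r["point"],1),round(r["confidence"],2)) for r in ctrl.boxes_of(k,c)][:3])
E
```

```text
3.05 [ 0.5195132  -0.1130621   0.25314133] [-1.57081287e+00  4.74873634e-04 -3.70310911e-01] [-2.83195405e-01  2.30811582e-01  1.51541299e+00  2.52249104e-05
  1.39584260e+00 -1.48368522e+00] 0.04734051720074798 [-0.56259093  0.21901988 -0.17881008]
lock_box [(array([290.4, 146. ]), 0.72)]
bead [(array([291.8, 146.9]), 0.93), (array([265.2, 173.6]), 0.18)]
dial [(array([262.3, 171.8]), 0.88), (array([159.5, 259.3]), 0.34)]
dial_grip [(array([262.6, 171.9]), 0.76), (array([238. , 303.8]), 0.31)]
shackle_bow [(array([322.1, 124.1]), 0.87), (array([114.8, 199.3]), 0.56)]
shackle [(array([323.9, 125.3]), 0.66)]
```

View pics/w1.png

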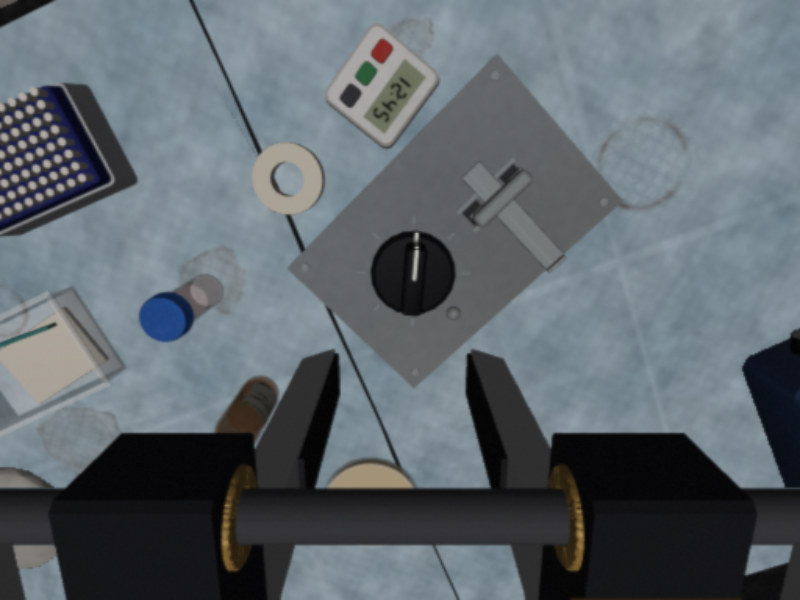

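The wrist view (800 px wide) shows the dial centred at about (413,272) with its pointer line straight up, so the bar is already along the tool's x. The bead is at (453,313) and the bow runs from (462,219) to (530,172). I'll measure these and take a second view for height.

```bash
cat > m.py <<'E'
from h import *
import pickle
def d(p): return (np.array(p,float)+.5)/1.5625-.5
E
python3 - <<'E'
from m import *
c=pickle.load(open("w1.pkl","rb"))
Q={"c_a":((496,54),.062),"c_b":((621,200),.062),"c_c":((413,387),.062),"c_d":((288,268),.062),"bead":((453,313),.064),"disc":((413,273),.0705),"barn":((417,235),.0955),"barf":((412,314),.0955),"bow1":((465,221),.098),"bow2":((527,175),.098)}
R={}
for k,(p,z) in Q.items(): R[k]=onplane(c,d(p),z);print(k,R[k].round(4))
C=np.mean([R[k] for k in("c_a","c_b","c_c","c_d")],0);print(C)
v=(R["c_a"]-R["c_d"])+(R["c_b"]-R["c_c"]);yaw=np.arctan2(-v[0],v[1]);print("yaw",yaw,np.linalg.norm(v)/2,np.linalg.norm(R["c_a"]-R["c_b"]))
M=lambda x,y:C[:2]+np.array([np.cos(yaw)*x-np.sin(yaw)*y,np.sin(yaw)*x+np.cos(yaw)*y])
print("dial",M(0,-.038),"bow",M(0,.039),"bead",M(.042,-.038))
E
```

```text
c_a [ 0.4088 -0.0075  0.062 ]
c_b [0.5268 0.0432 0.062 ]
c_c [ 0.6051 -0.1391  0.062 ]
c_d [ 0.4876 -0.189   0.062 ]
bead [ 0.5605 -0.0912  0.064 ]
disc [ 0.5212 -0.1072  0.0705]
barn [ 0.4939 -0.0946  0.0955]
barf [ 0.5415 -0.1162  0.0955]
bow1 [ 0.4962 -0.0636  0.098 ]
bow2 [ 0.4836 -0.0192  0.098 ]
[ 0.50708654 -0.07307261  0.062     ]
yaw 0.4076086508753488 0.19812100991790427 0.1283817779491516
dial [ 0.52215031 -0.10795932] bow [ 0.49162636 -0.03726783] bead [ 0.56070931 -0.09130989]
```

>>> play_rows(twist=[[0,0,0],[0,0,0],[0,0,0],[0,0,0],[0,0,0]], travel=[[0.4,0,-0.2],[0.4,0,-0.3],[0.4,0,-0.3],[0,0,-0.2],[0,0,0]], grip=[0,0,0,0,0])

```text
time_s: 3.9
ee_pos: [0.5782, -0.114, 0.2019]
eef_rot: [-1.571, 0.003, -0.369]
force: [0.6, -0.4, -0.7]
grip_width: 0.0471
```

```bash
python3 - <<'E'
from m import *
o=ctrl.get_obs();print(o["time_s"],o["ee_pos"],o["eef_rot"])
c=ctrl.camera("wrist");cv2.imwrite("pics/w2.png",cv2.resize(c["img"][:,:,::-1],(800,600)))
pickle.dump(c,open("w2.pkl","wb"))
E
```

```text
3.9 [ 0.57816872 -0.11399504  0.2018622 ] [-1.57120661  0.00281553 -0.36906818]
```

View pics/w2.png

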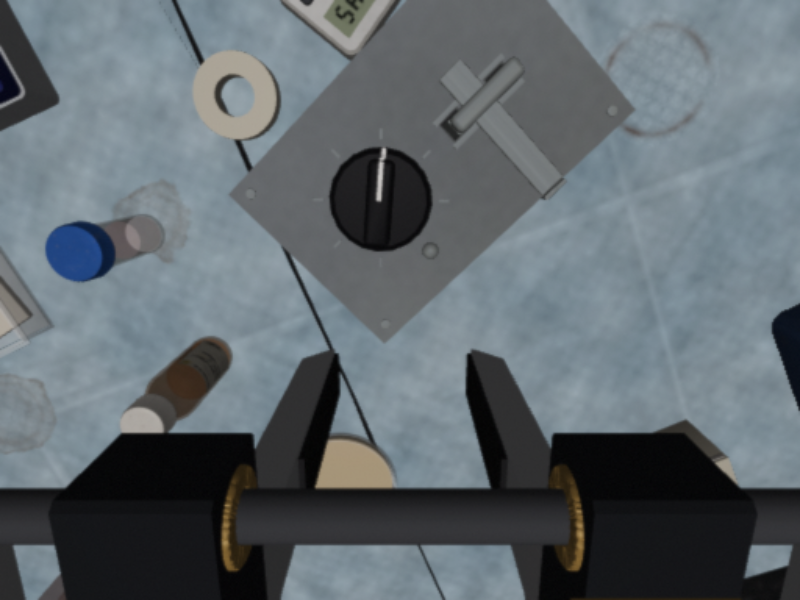

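This second view shows the disc centre at (381,199), the bead at (430,250) and the bow from (446,128) to (522,65).

```bash
python3 - <<'E'
from m import *
a=pickle.load(open("w1.pkl","rb"));b=pickle.load(open("w2.pkl","rb"))
for n,p,q in [("bead",(453,313),(430,250)),("disc",(413,273),(381,199)),("whitetip",(416.5,234),(384,149)),("whiteend",(415,281),(379,201)),("barfar",(412,314),(377,247)),("bow1",(465,222),(449,127)),("bow2",(527,175),(521,64)),("corner",(413,387),(385,343)),("cornd",(288,268),(231,194)),("cornb",(621,200),(635,106))]:
    print(n,tri(a,d(p),b,d(q)).round(4))
print("disc",onplane(b,d((381,199)),.0705),"bead",onplane(b,d((430,250)),.064),"bow",onplane(b,d((485,95.5)),.098),"c",onplane(b,d((385,343)),.062),onplane(b,d((231,194)),.062))
E
```

```text
bead [ 0.5608 -0.0911  0.0632]
disc [ 0.5221 -0.1072  0.0663]
whitetip [ 0.497  -0.0952  0.0691]
whiteend [ 0.5211 -0.1064  0.0969]
barfar [ 0.5448 -0.1175  0.084 ]
bow1 [ 0.499  -0.0609  0.0863]
bow2 [ 0.4844 -0.0174  0.0939]
corner [ 0.6105 -0.1405  0.0496]
cornd [ 0.4878 -0.1895  0.0588]
cornb [0.5252 0.0407 0.0702]
disc [ 0.52185506 -0.10676439  0.0705    ] bead [ 0.56065593 -0.09095858  0.064     ] bow [ 0.49226275 -0.03850019  0.098     ] c [ 0.60640192 -0.13815395  0.062     ] [ 0.487936   -0.18818079  0.062     ]
```

>>> play_rows(twist=[[0,0,-0.008],[0,0,0],[0,0,0],[0,0,0],[0,0,0],[0,0,0],[0,0,0]], travel=[[-0.4,0.044,0],[-0.4,0.045,-0.2],[-0.324,0.045,-0.4],[0,0,-0.4],[0,0,-0.4],[0,0,-0.4],[0,0,0]], grip=[0,0,0,0,0,0,0])

```text
time_s: 4.65
ee_pos: [0.5216, -0.1071, 0.1125]
eef_rot: [-1.571, 0.002, -0.382]
force: [1.0, 1.0, 0.2]
grip_width: 0.0472
```

>>> play_rows(twist=[[0,0,0],[0,0,0],[0,0,0]], travel=[[0,0,-0.3],[0,0,-0.29],[0,0,0]], grip=[0,0,0])

```text
time_s: 4.95
ee_pos: [0.5224, -0.1072, 0.0842]
eef_rot: [-1.571, 0.001, -0.381]
force: [-0.3, -1.0, 0.2]
grip_width: 0.0471
```

```bash
python3 - <<'E'
from m import *
o=ctrl.get_obs();print(o["time_s"],o["ee_pos"],o["eef_rot"],o["force"])
c=ctrl.camera("side");cv2.imwrite("pics/s3.png",cv2.resize(c["img"][150:290,150:330,::-1],None,fx=4,fy=4,interpolation=cv2.INTER_CUBIC))
E
```

```text
4.95 [ 0.52237789 -0.10721007  0.08416134] [-1.57091863e+00  7.44921495e-04 -3.81398964e-01] [-0.27548818 -1.01869096  0.16470548]
```

View pics/s3.png

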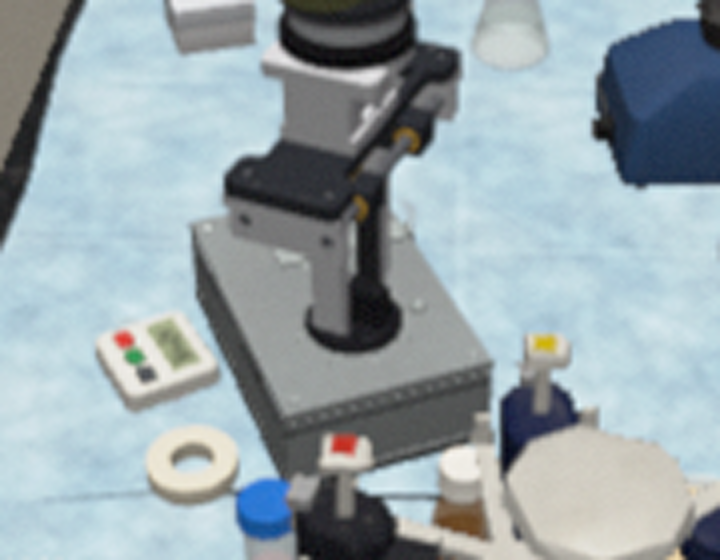

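The side view shows the fingers straddling the bar above the disc at (350,330). I'll close on it.

>>> play_rows(twist=[[0,0,0],[0,0,0],[0,0,0],[0,0,0],[0,0,0]], travel=[[0,0,0],[0,0,0],[0,0,0],[0,0,0],[0,0,0]], grip=[1,1,1,1,1], force=20)

```text
time_s: 5.5
ee_pos: [0.523, -0.1065, 0.0842]
eef_rot: [-1.57, 0.0, -0.381]
force: [0.6, 2.6, 1.7]
grip_width: 0.014
```

>>> play_rows(twist=[[0,0,-0.0625],[0,0,-0.0625],[0,0,-0.0625],[0,0,-0.0625],[0,0,-0.0625],[0,0,-0.0625],[0,0,-0.0625],[0,0,-0.0625],[0,0,-0.0625],[0,0,-0.0625],[0,0,-0.0625],[0,0,-0.0625]], travel=[[0,0,0],[0,0,0],[0,0,0],[0,0,0],[0,0,0],[0,0,0],[0,0,0],[0,0,0],[0,0,0],[0,0,0],[0,0,0],[0,0,0]], grip=[1,1,1,1,1,1,1,1,1,1,1,1])

```text
time_s: 6.7
ee_pos: [0.5232, -0.1065, 0.0843]
eef_rot: [-1.57, 0.001, -1.563]
force: [1.4, 5.1, 2.1]
grip_width: 0.0139
```

>>> play_rows(twist=[[0,0,-0.0625],[0,0,-0.0625],[0,0,-0.0625],[0,0,-0.0625],[0,0,-0.0625],[0,0,-0.0625],[0,0,-0.0625],[0,0,-0.0625],[0,0,-0.0625],[0,0,-0.0625],[0,0,-0.0625],[0,0,-0.0625]], travel=[[0,0,0],[0,0,0],[0,0,0],[0,0,0],[0,0,0],[0,0,0],[0,0,0],[0,0,0],[0,0,0],[0,0,0],[0,0,0],[0,0,0]], grip=[1,1,1,1,1,1,1,1,1,1,1,1])

```text
time_s: 7.9
ee_pos: [0.5232, -0.1066, 0.0843]
eef_rot: [-1.571, 0.001, -2.741]
force: [1.5, 4.8, 1.1]
grip_width: 0.0138
```

>>> play_rows(twist=[[0,0,0],[0,0,0],[0,0,0],[0,0,0],[0,0,0],[0,0,0],[0,0,0],[0,0,0]], travel=[[0,0,0],[0,0,0],[0,0,0],[0,0,0],[0,0,0],[0,0,0],[0,0,0],[0,0,0]], grip=[1,1,1,1,0,0,0,0])

```text
time_s: 8.7
ee_pos: [0.5228, -0.1072, 0.0839]
eef_rot: [-1.571, -0.0, -2.737]
force: [-0.4, -0.1, -0.3]
grip_width: 0.0428
```

>>> play_rows(twist=[[0,0,0],[0,0,0],[0,0,0],[0,0,0],[0,0,0]], travel=[[0,0,0.4],[0,0,0.6],[0,0,0.6],[0,0,0.6],[0,0,0]], grip=[0,0,0,0,0])

```text
time_s: 9.2
ee_pos: [0.5242, -0.1076, 0.1979]
eef_rot: [-1.567, 0.005, -2.737]
force: [0.7, -0.5, -0.0]
grip_width: 0.0472
```

```bash
python3 - <<'E'
from m import *
o=ctrl.get_obs();print(o["time_s"],o["ee_pos"],o["eef_rot"],o["force"])
c=ctrl.camera("wrist");cv2.imwrite("pics/w4.png",cv2.resize(c["img"][:,:,::-1],(800,600)))
pickle.dump(c,open("w4.pkl","wb"))
E
```

```text
9.2 [ 0.52417895 -0.10757793  0.19787797] [-1.56684079  0.00492487 -2.73735151] [ 0.66918678 -0.4911713  -0.01403882]
```

View pics/w4.png

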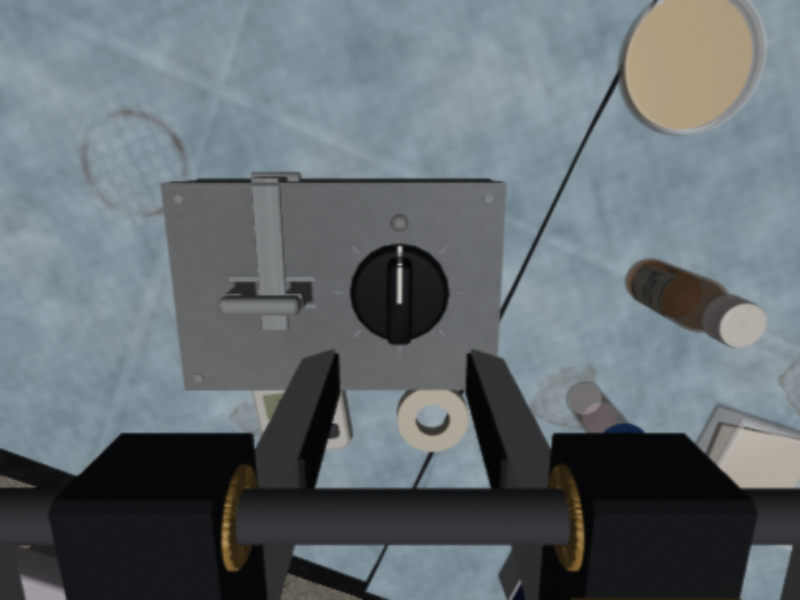

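The pointer (white line at (400,265)) points straight at the bead (400,222), so the dial is in its notch. Next I'll go to the bow.

```bash
python3 - <<'E'
from m import *
c=pickle.load(open("w4.pkl","rb"))
w1=pickle.load(open("w1.pkl","rb"))
for p in [(221,301),(301,302),(261,301.5)]:print(onplane(c,d(p),.098))
print(tri(c,d((261,301)),w1,d((496,198))))
a=onplane(c,d((400,252)),.09);b=onplane(c,d((400,222)),.064);x=onplane(c,d((400,293)),.0705);print(a,b,x,np.arctan2(*(b-x)[[1,0]]),np.arctan2(*(a-x)[[1,0]]))
E
```

```text
[ 0.48861798 -0.01803313  0.098     ]
[ 0.50496246 -0.05776252  0.098     ]
[ 0.49678535 -0.037886    0.098     ]
[ 0.49188406 -0.03735355  0.08344551]
[ 0.5496538  -0.09664373  0.09      ] [ 0.56182742 -0.09144449  0.064     ] [ 0.52410838 -0.10753614  0.0705    ] 0.40324091493652037 0.40305058080319894
```

>>> play_rows(twist=[[0,0,0.091],[0,0,0.091],[0,0,0.091],[0,0,0.091],[0,0,0.091],[0,0,0.091],[0,0,0.091],[0,0,0.091],[0,0,0.091],[0,0,0.091],[0,0,0.09],[0,0,0]], travel=[[-0.1,0.2,0],[-0.1,0.2,0],[-0.1,0.2,0],[-0.1,0.2,0],[-0.1,0.2,0],[-0.1,0.2,0],[-0.04,0.18,0],[0,0,0],[0,0,0],[0,0,0],[0,0,0],[0,0,0]], grip=[0,0,0,0,0,0,0,0,0,0,0,0])

```text
time_s: 10.45
ee_pos: [0.4904, -0.0381, 0.1928]
eef_rot: [-1.572, 0.001, -1.164]
force: [-0.0, 1.1, 0.1]
grip_width: 0.0471
```

```bash
python3 - <<'E'
from m import *
o=ctrl.get_obs();print(o["time_s"],o["ee_pos"],o["eef_rot"],o["force"])
c=ctrl.camera("wrist");cv2.imwrite("pics/w5.png",cv2.resize(c["img"][:,:,::-1],(800,600)))
pickle.dump(c,open("w5.pkl","wb"))
E
```

```text
10.45 [ 0.49037807 -0.03814143  0.19277099] [-1.57240308e+00  9.29818929e-04 -1.16421176e+00] [-0.00166947  1.08657407  0.08720744]
```

View pics/w5.png

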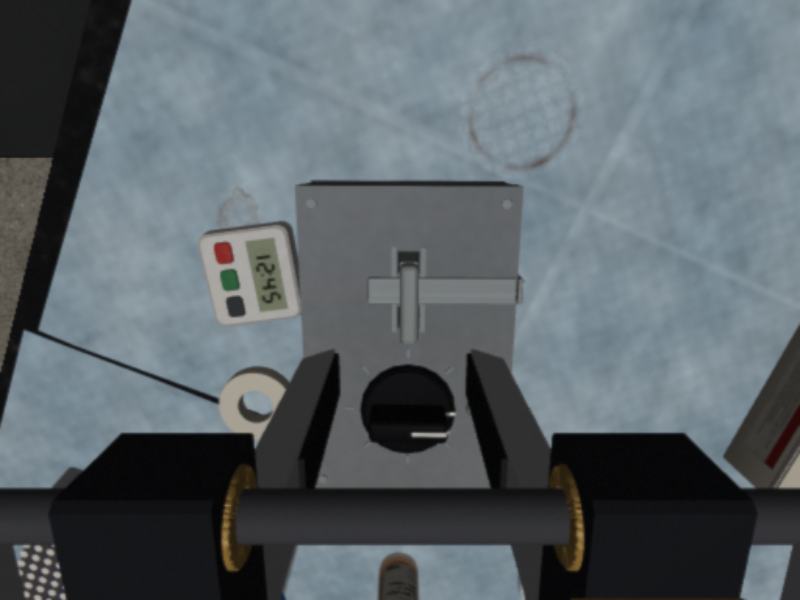

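The bow (409, 265–343) is vertical in the picture and within about 2 mm of the middle of the fingers. I'll descend to TCP z of about 0.081.

>>> play_rows(twist=[[0,0,0],[0,0,0],[0,0,0],[0,0,0],[0,0,0],[0,0,0],[0,0,0]], travel=[[0.03,0.015,-0.4],[0,0,-0.5],[0,0,-0.5],[0,0,-0.4],[0,0,-0.3],[0,0,-0.13],[0,0,0]], grip=[0,0,0,0,0,0,0])

```text
time_s: 11.2
ee_pos: [0.4919, -0.0374, 0.0817]
eef_rot: [-1.572, 0.001, -1.169]
force: [-0.1, -0.5, 1.2]
grip_width: 0.0471
```

>>> play_rows(twist=[[0,0,0],[0,0,0],[0,0,0],[0,0,0],[0,0,0],[0,0,0]], travel=[[0,0,0],[0,0,0],[0,0,0],[0,0,0],[0,0,0],[0,0,0]], grip=[1,1,1,1,1,1], force=30)

```text
time_s: 11.8
ee_pos: [0.4925, -0.0374, 0.0826]
eef_rot: [-1.57, -0.0, -1.167]
force: [0.1, -0.9, 0.9]
grip_width: 0.0097
```

Gripped at 9.7 mm. I'll lift gently first and check the force.

>>> play_rows(twist=[[0,0,0],[0,0,0],[0,0,0],[0,0,0]], travel=[[0,0,0.1],[0,0,0.1],[0,0,0.1],[0,0,0]], grip=[1,1,1,1])

```text
time_s: 12.2
ee_pos: [0.4927, -0.0375, 0.0983]
eef_rot: [-1.57, -0.001, -1.166]
force: [0.9, -0.1, -1.0]
grip_width: 0.0101
```

>>> play_rows(twist=[[0,0,0],[0,0,0],[0,0,0],[0,0,0],[0,0,0],[0,0,0],[0,0,0],[0,0,0],[0,0,0],[0,0,0],[0,0,0],[0,0,0]], travel=[[0,0,0.2],[0,0,0.25],[0,0,0.25],[0,0,0.25],[0,0,0.25],[0,0,0.25],[0,0,0.25],[0,0,0.25],[0,0,0.15],[0,0,0],[0,0,0],[0,0,0]], grip=[1,1,1,1,1,1,1,1,1,1,1,1])

```text
time_s: 13.4
ee_pos: [0.4921, -0.0374, 0.2019]
eef_rot: [-1.572, 0.001, -1.167]
force: [-0.7, 0.2, -2.5]
grip_width: 0.0099
```

```bash
python3 - <<'E'
from m import *
o=ctrl.get_obs();print(o["time_s"],o["ee_pos"],o["eef_rot"],o["force"],o["grip_width"])
c=ctrl.camera("side");cv2.imwrite("pics/s6.png",cv2.resize(c["img"][110:290,150:350,::-1],None,fx=3.3,fy=3.3,interpolation=cv2.INTER_CUBIC))
c=ctrl.camera("wrist");cv2.imwrite("pics/w6.png",cv2.resize(c["img"][:,:,::-1],(800,600)))
E
```

```text
13.4 [ 0.49207028 -0.03736961  0.2018537 ] [-1.57170934e+00  5.71807902e-04 -1.16650890e+00] [-0.72915002  0.22717429 -2.47063735] 0.009948548932234976
```

View pics/s6.png

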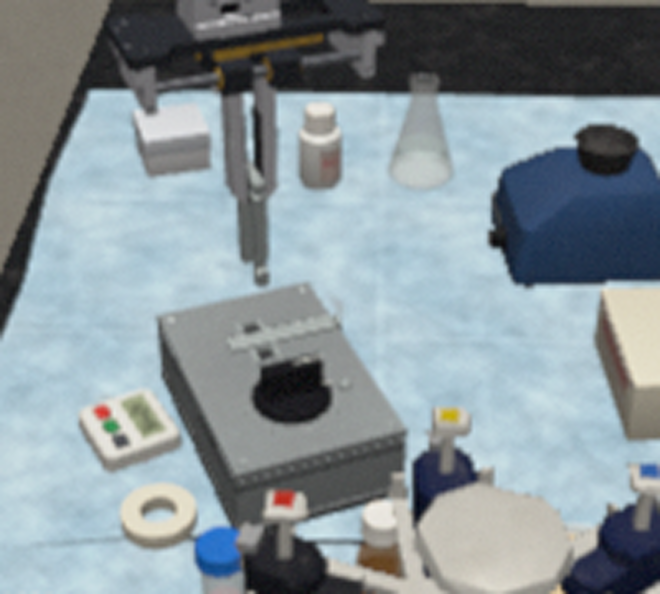

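View pics/w6.png

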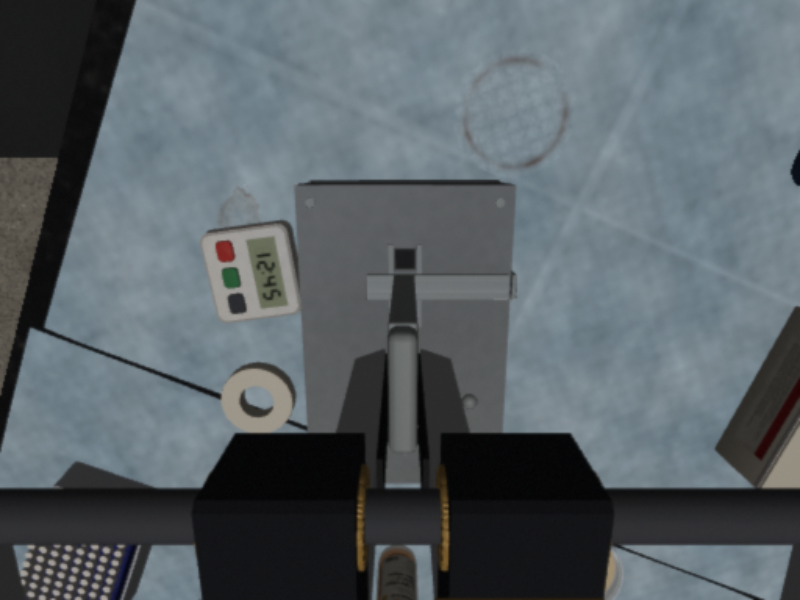

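The shackle is out and upright, with its feet at about (260,275) in the side picture, clear of the box. The dial pointer still faces the bead. Bow height is about 0.212 m. Before handing in, I'll rest a moment.

>>> play_rows(twist=[[0,0,0],[0,0,0],[0,0,0],[0,0,0],[0,0,0]], travel=[[0,0,0],[0,0,0],[0,0,0],[0,0,0],[0,0,0]], grip=[1,1,1,1,1])

```text
time_s: 14.0
ee_pos: [0.4923, -0.0374, 0.2024]
eef_rot: [-1.571, -0.0, -1.166]
force: [-0.7, 0.3, -1.5]
grip_width: 0.0098
```

```bash
python3 -c "
from station import ctrl
o=ctrl.get_obs();print(o['ee_pos'],o['grip_width'],o['force']);print(ctrl.hand_in())"
```

```text
[ 0.49232514 -0.03739104  0.20244266] 0.009771258046026732 [-0.69210011  0.34188136 -1.52265254]
the job is handed in; nothing more can be done
None
```

The lock box is unlocked and the job was handed in at about 14 s, with the arm still holding the shackle up. No verdict was reported.

- **Dial:** I turned it 135° clockwise, three notches, and let go. In the wrist picture the pointer and the bead then lined up at 0.403 rad each. After the lift, the side picture still showed the pointer facing the bead.
- **Shackle:** I pinched it across the bow and pulled it about 120 mm straight up. At the last check it was upright, with the feet clear of the box, and the fingers 9.8 mm apart on the 10 mm bow. The bow's centre is about 0.21 m above the bench, worked out from the arm's pose.
- **Other things on the bench:** the arm touched none of them, and none looked displaced in the pictures.

**Disagreements:**
- The first fixed side-camera positions were 3–7 mm off the top view in y (up to 11 mm at one box corner), so I used the wrist and top views.
- Heights measured for some edges of the bow and bar were up to about 12 mm low. The worst was the tip of the dial's white line, which came out about 26 mm low if that tip is on top of the bar. I therefore used the given heights for the grasps.

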